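# Start and close the filler cap of a bench analyser

### The job

The filler port of the white analyser stands open: take the blue cap from its stand and set it on the port with its grip bar along the orange closed line, so that it rests on top of the thread. From there turn it backward (anticlockwise seen from above) to the white start line, where it drops into the thread, then turn it forward (clockwise) back to the orange line so that it is closed and lies flat on the port. Let go of it, and leave the yellow cap in its stand.

Things in the scene. Friction and masses are not known exactly. Their poses are not given: they have to be found in the camera images.
- cap_blue: Blue cap upright in a grey ring stand (origin 40 mm above table; lift 32 to clear). Origin: axis at disc underside; x along grip bar, z up; same after half a turn. Disc 60 across, 6 thick; bar 46 long, 12 thick, top 34 above origin. Below: 25 mm stem, straight 18 down, tapering to 10 mm tip 30 down; two lugs in line with bar, 49 over both, 9 wide, undersides 12 below origin. 85-170 g.
- cap_yellow: Yellow cap of the same shape and axes, in a stand of its own, at least 105 mm from the blue one (axis to axis). It belongs to another instrument: leave it alone.
- port_shut (a point): Centre of the open port's top face, 60 mm above table; x along its two orange lines (either end serves), z up. Bore 32 mm, in a fixed white analyser 220x190x58 mm; nothing within 100 mm rises over 5 mm above the face. Bar along orange: lugs rest on the thread, cap origin 12 mm above this point. Dropped: disc lies on the face, origin at this point; then a stop 9 deg clockwise past orange.
- port_start (a point): Same point, but x along the two white lines (either end serves): 70 deg anticlockwise, seen from above, of the orange. Here the bore has gaps for the lugs: with the bar within 15 deg of white the cap drops 12 mm when lowered or let go. Once dropped, a stop ends backward turning about 22 deg past white. It turns with little friction.
Not all that is in view belongs to the job. Leave any green or red look-alike of the cap_blue alone.

How it is judged (in metres and radians):
On the way, in this order (a step that is already met when the one before it is completed fails the run):
1. the blue cap is set on the port and rests on top of the thread, not dropped, its bar along the orange lines (within 20 degrees) (horizontal distance between cap_blue and port_shut below 0.01 m and z of cap_blue in the frame of port_shut between 0.007 and 0.017 m and angle between the x axis of cap_blue and the x axis of port_shut, either way round below 0.35 rad and angle between cap_blue's own z axis and vertical below 0.17 rad), for 0.1 s.
2. turned backward to the white lines (within 25 degrees), the cap has dropped into the thread (horizontal distance between cap_blue and port_start below 0.01 m and z of cap_blue in the frame of port_start below 0.005 m and angle between the x axis of cap_blue and the x axis of port_start, either way round below 0.44 rad), for 0.05 s.
At the end, for the whole second after the job is handed in: The blue cap lies at rest and flat on the port (origin within 10 mm of the port axis and 5 mm of the port face in height, tilt under 7 degrees), its grip bar within 16 degrees of the orange lines, and the yellow cap is within 20 mm of where it stood (horizontal distance between cap_blue and port_shut below 0.01 m and z of cap_blue in the frame of port_shut between -0.005 and 0.005 m and angle between the x axis of cap_blue and the x axis of port_shut, either way round below 0.28 rad and angle between cap_blue's own z axis and vertical below 0.12 rad and linear speed of cap_blue below 0.02 m/s and distance of cap_yellow from where it was at the start of the episode below 0.02 m); the robot touches nothing.
It fails at once if on the port, the cap is turned forward well past the orange lines (over 28 degrees) instead of backward (horizontal distance between cap_blue and port_shut below 0.012 m and z of cap_blue in the frame of port_shut below 0.015 m and angle between the x axis of cap_blue and the x axis of port_shut, either way round above 0.5 rad and angle between the x axis of cap_blue and the x axis of port_start, either way round above 0.8 rad).
It fails at once if the yellow cap is moved more than 30 mm (distance of cap_yellow from where it was at the start of the episode above 0.03 m).
It also fails if it takes over 45 s, if anything falls off the work surface, if the arm or the gripper's body presses on something with over 40 N, if the wrist force passes 120 N, or if a joint passes its speed limit or range.

### The arm

A 6-joint arm with a two-finger parallel gripper is mounted at the origin on the work surface. World frame = base frame: x ahead of the robot, y to its left, z up, the work surface at z = 0. Lengths are in mm, angles in rad, forces in N, time in s.
With the tool pointing down it reaches from about 250 to 800 mm from the base axis. Payload 3.9 kg.
Tool frame: the origin (TCP) lies midway between the tips of the shut fingers; the grasp point (between the pads) lies 19 mm behind it (ctrl.tcp_to_grasp is the distance from the TCP to the grasp point, in mm); z points along the fingers, y is the direction in which the jaws open and shut (so a half turn about z gives the same grasp; the last joint's range is limited). The gripper opens to 85 mm and grips with 20 to 120 N. Pads are 22 mm wide; open, the fingers measure 114 mm over their backs; the gripper's body (76 mm by 85 mm) begins 54 mm behind the grasp point. The pads swing forward as they close: fully open they stand 13 mm farther back than shut.
Start: joints at [1.335, 0.26, -0.138, 1.173, 0, 1.571], TCP at [122.647, 510.463, 231.304] pointing down, gripper open.
Joint ranges: [-2.78, 2.78], [-0.83, 1.72], [-1.28, 1.37], [-1.9, 2.12], [-1.57, 1.48], [-3.14, 3.14]. Speed limits (rad/s): [2.57, 2.57, 3.14, 3.14, 3.14, 3.14].

### API

Orientations are given as a unit quaternion [x, y, z, w].
In Python, from plant import ctrl, cams gives the robot as it stands. The module is installed in compiled form; this text tells all that it offers.
- The arm moves only by the shell command python3 -m crank 'ROWS'. ROWS is JSON, a list of rows, each an object of numbers: "x", "y", "z": the shift along the tool's x, y, z in m; "ax", "ay", "az": the turn, a rotation vector about the tool's x, y, z in degrees; "fingers": the finger opening in m, from 0 to 0.0854. A call has 1 to 10 rows; each row shifts and turns the commanded pose from where the row before left it, along the tool's axes as they then stand; what a row does not reach is not made up. A row lasts 1/12 s, in which the tool goes at most 41.7 mm and 7.16 degrees, less where a joint would pass 70% of its speed; a pose out of reach is approached as far as the arm can. A call is refused whole if a number of a shift passes 0.0417 or a number of a turn 7.16, either way. A call with a gripper value outside its range is refused whole. The fingers move at their own pace and stop on an object; the grip force is fixed at half the most. Time passes only in rows, so rows that do not move let the fingers close. It gives the time, the measured TCP pose, the force and the opening at its end, in the units of the state.
- ctrl.read_state(): the state, without advancing time (a new reading comes with each control period).
- cams.capture(name): name is "scene" or "top" or "wrist"; returns the picture (384x512x3 uint8, blue, green, red); there is no depth.
- cams.calibration(name): a dict with "camera_matrix" (3x3 intrinsics, pixels), "xyz" and "rotation" of the camera in the world; the wrist camera has in their place "tool_from_camera" (4x4, takes a point from camera to tool coordinates, whose origin is the TCP and whose axes are the flange's). Camera axes: x right, y down, z forward; pixel columns grow to the right and rows downward; lengths in mm; the calibration is good to about 2 mm. A picture is of the moment at which its call begins: read the wrist's pose just before it. calibration takes no time and is no camera call.
- ctrl.sign_off(): hands the job in, once; it reports no verdict.
The state is a dict: "time_s": time; "q": joint angles; "qd": joint speeds; "effort": joint torques, N m; "tool_pos": TCP position; "eef_rot": TCP orientation; "force": force on the tool from outside, world axes, zero at the start; "torque": the same for the moment, N m; "gripper_width": opening from 0.0 (shut) to 1.0 (fully open).
Only numpy, scipy, OpenCV 4.12 (cv2) and the standard library are available. Lean on these libraries where they do the work, as an engineer would, in place of code of your own. Each camera call takes 0.05 s, during which the arm holds its last target.

## Working session

There is one attempt and no reset: what is moved stays moved. The work goes in short steps, Python scripts to look and compute and a shell command to move; the robot and the scene stay as the last step left them, time stands still between calls to the robot, and variables do not carry over. Pictures are saved under pics/ and viewed, and the job is handed in when it is done.

```bash
mkdir -p pics; python3 - <<'E'
from plant import ctrl,cams
import cv2
s=ctrl.read_state();print(s)
print(ctrl.tcp_to_grasp)
for n in("scene","top","wrist"):
    c=cams.calibration(n);print(n,c)
    cv2.imwrite(f"pics/{n}0.png",cams.capture(n))
E
```

```text
{'time_s': 0.0, 'q': array([ 1.33497532e+00,  2.60704702e-01, -1.39379574e-01,  1.17265419e+00,
       -2.19298522e-05,  1.57083135e+00]), 'qd': array([ 5.06885754e-04,  4.61572516e-04, -4.20135080e-04, -8.11339807e-05,
       -1.08122687e-03,  1.41925570e-06]), 'effort': array([-7.53398799e-04, -4.05680001e+01,  2.53921044e+01,  1.88929477e-02,
        8.81079291e-05, -2.81646791e-06]), 'tool_pos': array([122.51305989, 509.82080702, 230.45004698]), 'eef_rot': array([ 1.17654804e-01,  9.93054079e-01, -9.65620816e-04, -1.03328721e-04]), 'force': array([ 1.00983516, -0.08523967, -0.88282411]), 'torque': array([ 0.03573637, -0.02614669, -0.02748259]), 'gripper_width': 1.0014036752948425}
18.700000000000003
scene {'camera_matrix': array([[475.06955512,   0.        , 265.34016339],
       [  0.        , 475.06955512, 190.28583058],
       [  0.        ,   0.        ,   1.        ]]), 'xyz': array([ 833.85813898, -579.41853675, 1062.59616251]), 'rotation': array([ 0.90782139,  0.31314515, -0.08384942, -0.26602577])}
top {'camera_matrix': array([[498.10635514,   0.        , 262.24943854],
       [  0.        , 498.10635514, 186.08533126],
       [  0.        ,   0.        ,   1.        ]]), 'xyz': array([ 297.00341055,  -90.08643522, 1121.99417753]), 'rotation': array([ 0.70720843, -0.7008193 ,  0.07133439, -0.06016603])}
wrist {'camera_matrix': array([[266.74554603,   0.        , 254.81460206],
       [  0.        , 266.74554603, 193.9843934 ],
       [  0.        ,   0.        ,   1.        ]]), 'tool_from_camera': array([[-7.91610921e-04, -9.50860295e-01, -3.09619238e-01,
         7.95657507e+01],
       [ 9.99999379e-01, -5.09815052e-04, -9.91048042e-04,
        -3.41476904e-01],
       [ 7.84499686e-04, -3.09619830e-01,  9.50860108e-01,
        -1.43727655e+02],
       [ 0.00000000e+00,  0.00000000e+00,  0.00000000e+00,
         1.00000000e+00]])}
```

View pics/scene0.png

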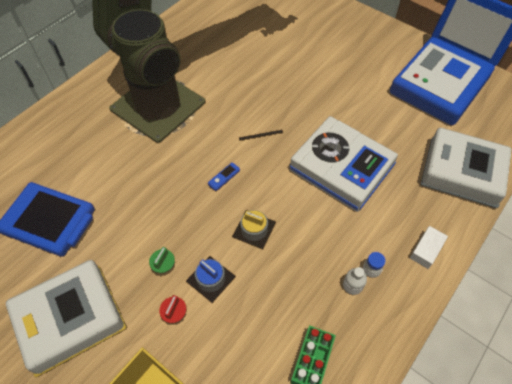

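View pics/top0.png

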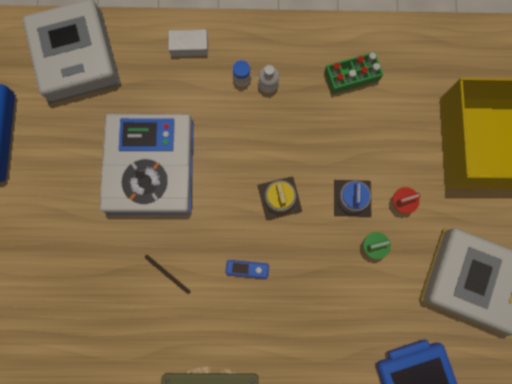

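View pics/wrist0.png

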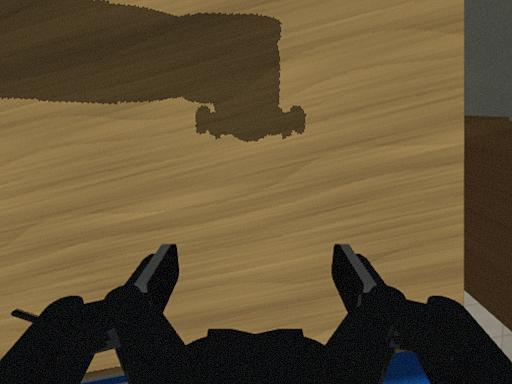

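The top view shows the port at about (145,181), the blue cap at (356,196) and the yellow cap at (281,196). I'll zoom in on these next.

```bash
cat > h.py <<'E'
import numpy as np, cv2
from scipy.spatial.transform import Rotation as R
from plant import ctrl,cams
def ray(n,uv,z,s=None):
    c=cams.calibration(n);K=c["camera_matrix"]
    d=np.linalg.solve(K,[uv[0],uv[1],1.])
    if n=="wrist":
        T=c["tool_from_camera"];Rw=R.from_quat(s["eef_rot"]).as_matrix()
        o=s["tool_pos"]+Rw@T[:3,3];d=Rw@T[:3,:3]@d
    else:
        o=c["xyz"];d=R.from_quat(c["rotation"]).as_matrix()@d
    return o+d*(z-o[2])/d[2]
def proj(n,p,s=None):
    c=cams.calibration(n);K=c["camera_matrix"]
    if n=="wrist":
        T=c["tool_from_camera"];Rw=R.from_quat(s["eef_rot"]).as_matrix()
        q=T[:3,:3].T@(Rw.T@(np.asarray(p)-s["tool_pos"])-T[:3,3])
    else: q=R.from_quat(c["rotation"]).as_matrix().T@(np.asarray(p)-c["xyz"])
    q=K@q;return q[:2]/q[2]
def crop(img,x0,y0,w,h,k,f): cv2.imwrite(f,cv2.resize(img[y0:y0+h,x0:x0+w],None,fx=k,fy=k,interpolation=cv2.INTER_CUBIC))
E
python3 - <<'E'
from h import *
i=cv2.imread("pics/top0.png")
crop(i,100,110,100,110,5,"pics/c1.png")
crop(i,325,170,60,55,10,"pics/c2.png")
s=cv2.imread("pics/scene0.png")
for n in("top","scene"):
    im=cv2.imread(f"pics/{n}0.png").astype(int);b,g,r=im[...,0],im[...,1],im[...,2]
    m=((b>g*1.25)&(b>r*1.6)&(b>90)).astype(np.uint8)
    N,l,st,ce=cv2.connectedComponentsWithStats(m)
    print(n,[(st[k].tolist(),ce[k].round(1).tolist()) for k in range(1,N) if st[k][4]>150])
print(ray("top",(145,181),60),ray("top",(356,196),46),ray("top",(281,196),46))
E
```

```text
top [([233, 61, 17, 16, 218], [240.9, 68.4]), ([0, 85, 6, 54, 199], [1.7, 104.7]), ([119, 119, 55, 32, 832], [150.7, 135.3]), ([343, 182, 26, 26, 441], [355.3, 194.8]), ([226, 261, 42, 17, 382], [248.6, 269.2]), ([379, 340, 78, 44, 1529], [414.5, 359.5])]
scene [([393, 0, 119, 119, 2507], [456.3, 69.5]), ([468, 0, 44, 19, 399], [495.4, 6.4]), ([443, 58, 27, 20, 306], [456.0, 68.0]), ([341, 146, 47, 43, 524], [362.0, 169.7]), ([209, 163, 30, 27, 242], [222.7, 177.7]), ([0, 183, 93, 72, 2386], [46.1, 220.2]), ([368, 252, 17, 17, 213], [376.2, 260.1]), ([196, 259, 27, 25, 447], [209.0, 272.1])]
[505.70211326 147.82644784  60.        ] [ 479.86693943 -312.55939598   46.        ] [ 478.1668809  -147.65106663   46.        ]
```

View pics/c1.png

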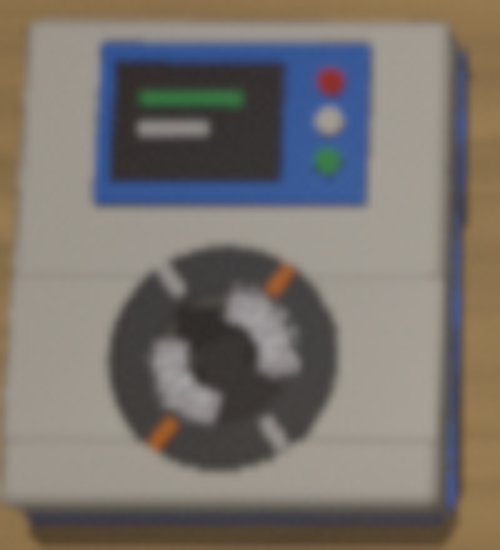

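View pics/c2.png

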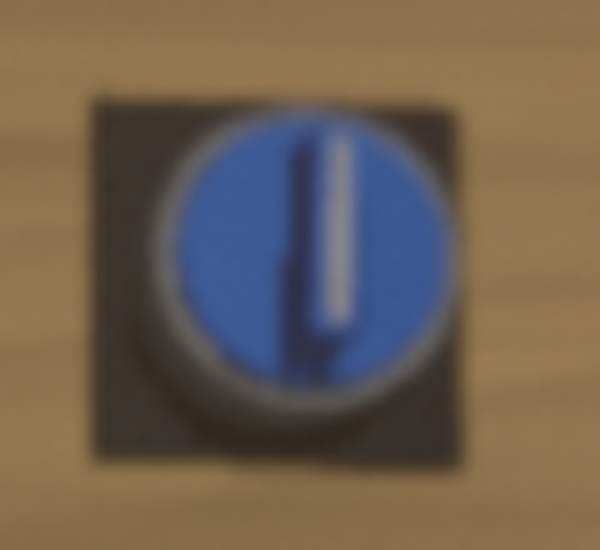

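```bash
cat >> h.py <<'E'
def yaw(s=None):
    s=s or ctrl.read_state();M=R.from_quat(s["eef_rot"]).as_matrix()
    return np.degrees(np.arctan2(M[1,0],M[0,0]))   # heading of tool x
def go(target,xang=None,mod=180):
    s=ctrl.read_state();M=R.from_quat(s["eef_rot"]).as_matrix()
    d=M.T@(np.array(target)-s["tool_pos"])
    print("t",round(s["time_s"],2),"pos",s["tool_pos"].round(1),"yaw",yaw(s).round(2),"q",s["q"].round(2),"F",s["force"].round(1),"w",round(s["gripper_width"],3))
    print("tool z",M[:,2].round(4),"shift tool mm",d.round(2))
    if xang is not None:
        e=(xang-yaw(s)+mod/2)%mod-mod/2; print("az to do (tool)",(-e).round(2))
E
python3 - <<'E'
from h import *
f=lambda u,v:((u+.5)/5-.5+100,(v+.5)/5-.5+110)
g=lambda u,v:((u+.5)/10-.5+325,(v+.5)/10-.5+170)
o1,o2,w1,w2=[ray("top",f(*p),60) for p in((282,279),(163,434),(172,279),(275,434))]
print("port",(o1+o2)/2,(w1+w2)/2)
a=lambda p,q:np.degrees(np.arctan2(*(p-q)[1::-1]))%180
print("orange",a(o1,o2),"white",a(w1,w2))
b1,b2=ray("top",g(342,138),74),ray("top",g(338,325),74)
print("bar",(b1+b2)/2,a(b1,b2),np.linalg.norm(b1-b2))
print("disc",ray("top",g(316,247),46), "scene blob",ray("scene",(209,272.1),50))
go([480,-312,250],0)
E
```

```text
port [506.11734374 149.6295315   60.        ] [506.09330502 149.47951186  60.        ]
orange 145.25856676295516 white 35.21118062035573
bar [ 482.40839286 -312.45243175   74.        ] 177.16644461307524 40.74809760663961
disc [ 483.77234018 -312.99724818   46.        ] scene blob [ 486.06382048 -316.41865668   50.        ]
t 0.15 pos [122.5 510.  230.6] yaw 166.49 q [ 1.33  0.26 -0.14  1.17 -0.    1.57] F [0.5 0.1 0.4] w 1.002
tool z [-3.0e-04 -1.5e-03 -1.0e+00] shift tool mm [-539.59 -715.73  -18.25]
az to do (tool) -13.51
```

```bash
python3 -m crank '[{"x":-0.033,"y":-0.019},{"x":-0.033,"y":-0.019},{"x":-0.033,"y":-0.019},{"x":-0.033,"y":-0.019},{"x":-0.033,"y":-0.019},{"x":-0.033,"y":-0.019},{"x":-0.033,"y":-0.019},{"x":-0.033,"y":-0.019},{"x":-0.033,"y":-0.019},{"x":-0.033,"y":-0.019}]'; python3 - <<'E'
from h import *
go([506,149.5,230],145.3,360)
E
```

```text
t 0.15 pos [122.5 510.  230.6] yaw 166.49 q [ 1.33  0.26 -0.14  1.17 -0.    1.57] F [0.5 0.1 0.4] w 1.002
tool z [-3.0e-04 -1.5e-03 -1.0e+00] shift tool mm [-457.06 -260.89    1.05]
az to do (tool) 21.19$[0]: bad value
```

```bash
python3 -m crank '[{"x":-0.033,"y":-0.019,"z":0,"ax":0,"ay":0,"az":0,"fingers":0.085}]'; python3 - <<'E'
from h import *
go([506,149.5,230],145.3,360)
E
```

```text
time_s: 0.23
tool_pos: [147.9, 487.9, 230.7]
eef_rot: [0.115, 0.993, 0.001, -0.001]
force: [0.9, 0.7, 0.2]
gripper_width: 0.996
t 0.23 pos [147.9 487.9 230.7] yaw 166.83 q [ 1.27  0.23 -0.18  1.16  0.    1.5 ] F [0.9 0.7 0.2] w 0.996
tool z [-0.0019  0.003  -1.    ] shift tool mm [-425.8  -247.91   -1.  ]
az to do (tool) 21.53
```

```bash
python3 -m crank '[{"x":-0.035,"y":-0.02,"z":0,"ax":0,"ay":0,"az":0,"fingers":0.085},{"x":-0.035,"y":-0.02,"z":0,"ax":0,"ay":0,"az":0,"fingers":0.085},{"x":-0.035,"y":-0.02,"z":0,"ax":0,"ay":0,"az":0,"fingers":0.085},{"x":-0.035,"y":-0.02,"z":0,"ax":0,"ay":0,"az":0,"fingers":0.085},{"x":-0.035,"y":-0.02,"z":0,"ax":0,"ay":0,"az":0,"fingers":0.085},{"x":-0.035,"y":-0.02,"z":0,"ax":0,"ay":0,"az":0,"fingers":0.085},{"x":-0.035,"y":-0.02,"z":0,"ax":0,"ay":0,"az":0,"fingers":0.085},{"x":-0.035,"y":-0.02,"z":0,"ax":0,"ay":0,"az":0,"fingers":0.085},{"x":-0.035,"y":-0.02,"z":0,"ax":0,"ay":0,"az":0,"fingers":0.085},{"x":-0.035,"y":-0.02,"z":0,"ax":0,"ay":0,"az":0,"fingers":0.085}]'; python3 -m crank '[{"x":-0.035,"y":-0.02,"z":0,"ax":0,"ay":0,"az":0,"fingers":0.085},{"x":-0.035,"y":-0.02,"z":0,"ax":0,"ay":0,"az":0,"fingers":0.085},{"x":0,"y":0,"z":0,"ax":0,"ay":0,"az":0,"fingers":0.085},{"x":0,"y":0,"z":0,"ax":0,"ay":0,"az":0,"fingers":0.085}]';  python3 - <<'E'
from h import *
import pickle
go([506,149.5,230],145.3,360)
s=ctrl.read_state();i=cams.capture("wrist");cv2.imwrite("pics/w1.png",i);pickle.dump(s,open("w1.pkl","wb"))
print(proj("wrist",[506,149.5,60],s))
E
```

```text
time_s: 1.07
tool_pos: [444.8, 206.3, 231.2]
eef_rot: [0.118, 0.993, 0.0, -0.0]
force: [0.8, 1.3, 0.6]
gripper_width: 0.994
time_s: 1.4
tool_pos: [503.6, 151.2, 230.6]
eef_rot: [0.12, 0.993, -0.0, -0.001]
force: [-0.4, 0.5, -0.3]
gripper_width: 0.997
t 1.4 pos [503.6 151.2 230.6] yaw 166.26 q [ 0.29  0.26 -0.14  1.17  0.    0.53] F [-0.4  0.5 -0.3] w 0.997
tool z [-1.e-03 -1.e-04 -1.e+00] shift tool mm [-2.75 -1.1   0.63]
az to do (tool) 20.96
[254.494165   178.45070543]
```

View pics/w1.png

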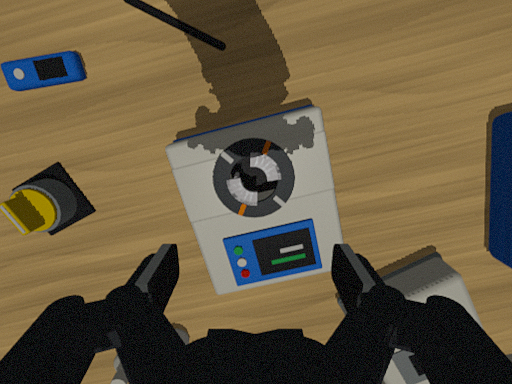

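```bash
python3 - <<'E'
from h import *
crop(cv2.imread("pics/w1.png"),205,130,100,95,6,"pics/c3.png")
E
```

```text
(no output)
```

View pics/c3.png

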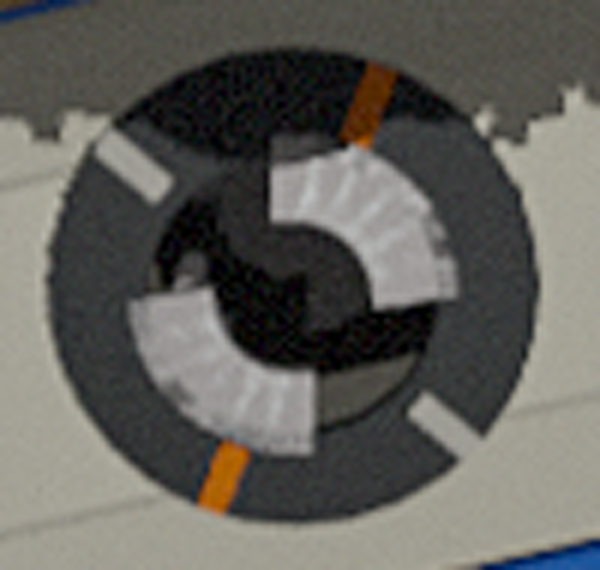

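```bash
python3 - <<'E'
from h import *
import pickle
s=pickle.load(open("w1.pkl","rb"))
f=lambda u,v:((u+.5)/6-.5+205,(v+.5)/6-.5+130)
o1,o2,w1,w2,c=[ray("wrist",f(*p),60,s) for p in((368,105),(224,478),(133,165),(446,428),(293.5,286))]
a=lambda p,q:np.degrees(np.arctan2(*(p-q)[1::-1]))%180
print((o1+o2)/2,(w1+w2)/2,c,a(o1,o2),a(w1,w2))
go([475,-313,230],177,360)
E
```

```text
[506.76583985 148.02869217  60.        ] [507.08348955 148.00368698  60.        ] [504.25127086 148.68634106  60.        ] 145.64366894532188 35.222610764266335
t 1.45 pos [502.4 152.2 230.7] yaw 166.38 q [ 0.29  0.26 -0.14  1.17  0.    0.53] F [-1.   0.9  0.1] w 0.994
tool z [-1.7e-03  1.0e-04 -1.0e+00] shift tool mm [ -82.92 -458.58    0.74]
az to do (tool) -10.62
```

```bash
python3 -m crank '[{"x":-0.007,"y":-0.038,"z":0,"ax":0,"ay":0,"az":0,"fingers":0.085},{"x":-0.007,"y":-0.038,"z":0,"ax":0,"ay":0,"az":0,"fingers":0.085},{"x":-0.007,"y":-0.038,"z":0,"ax":0,"ay":0,"az":0,"fingers":0.085},{"x":-0.007,"y":-0.038,"z":0,"ax":0,"ay":0,"az":0,"fingers":0.085},{"x":-0.007,"y":-0.038,"z":0,"ax":0,"ay":0,"az":0,"fingers":0.085},{"x":-0.007,"y":-0.038,"z":0,"ax":0,"ay":0,"az":0,"fingers":0.085},{"x":-0.007,"y":-0.038,"z":0,"ax":0,"ay":0,"az":0,"fingers":0.085},{"x":-0.007,"y":-0.038,"z":0,"ax":0,"ay":0,"az":0,"fingers":0.085},{"x":-0.007,"y":-0.038,"z":0,"ax":0,"ay":0,"az":0,"fingers":0.085},{"x":-0.007,"y":-0.038,"z":0,"ax":0,"ay":0,"az":0,"fingers":0.085}]'; python3 -m crank '[{"x":-0.007,"y":-0.038,"z":0,"ax":0,"ay":0,"az":0,"fingers":0.085},{"x":-0.006,"y":-0.038,"z":0,"ax":0,"ay":0,"az":0,"fingers":0.085},{"x":0,"y":0,"z":0,"ax":0,"ay":0,"az":-5.3,"fingers":0.085},{"x":0,"y":0,"z":0,"ax":0,"ay":0,"az":-5.3,"fingers":0.085},{"x":0,"y":0,"z":0,"ax":0,"ay":0,"az":0,"fingers":0.085},{"x":0,"y":0,"z":0,"ax":0,"ay":0,"az":0,"fingers":0.085}]';  python3 - <<'E'
from h import *
import pickle
go([482,-313,110],177,360)
s=ctrl.read_state();i=cams.capture("wrist");cv2.imwrite("pics/w2.png",i);pickle.dump(s,open("w2.pkl","wb"))
print(proj("wrist",[482,-313,46],s),proj("wrist",[482,-313,74],s))
E
```

```text
time_s: 2.28
tool_pos: [481.3, -232.7, 231.5]
eef_rot: [0.116, 0.993, 0.0, -0.0]
force: [0.0, 0.1, -0.3]
gripper_width: 0.995
time_s: 2.78
tool_pos: [476.8, -308.4, 231.2]
eef_rot: [0.026, 1.0, 0.0, -0.0]
force: [-0.2, 0.9, -0.2]
gripper_width: 0.991
t 2.78 pos [ 476.8 -308.4  231.2] yaw 177.07 q [-0.57  0.33 -0.03  1.21  0.   -0.52] F [-0.2  0.9 -0.2] w 0.991
tool z [-6.e-04  7.e-04 -1.e+00] shift tool mm [ -5.52  -4.45 121.22]
az to do (tool) 0.07
[251.77770927 177.63022283] [251.51537531 183.61764366]
```

View pics/w2.png

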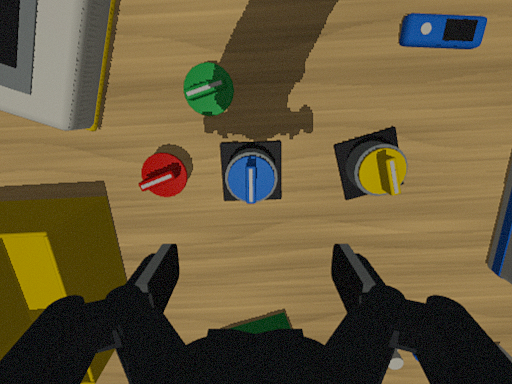

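```bash
python3 - <<'E'
from h import *
crop(cv2.imread("pics/w2.png"),215,135,75,75,8,"pics/c4.png")
E
```

```text
(no output)
```

View pics/c4.png

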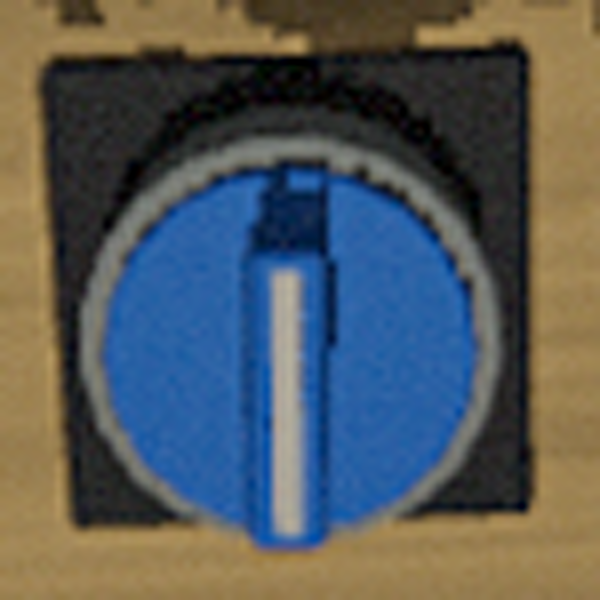

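```bash
python3 - <<'E'
from h import *
import pickle
s=pickle.load(open("w2.pkl","rb"))
f=lambda u,v:((u+.5)/8-.5+215,(v+.5)/8-.5+135)
b1,b2,e1,e2,d=[ray("wrist",f(*p),z,s) for p,z in(((286,268),74),((289,537),74),((286,255),74),((289,548),74),((291,345),46))]
a=lambda p,q:np.degrees(np.arctan2(*(p-q)[1::-1]))%180
print((b1+b2)/2,(e1+e2)/2,np.linalg.norm(e1-e2),a(b1,b2),d)
go([482.5,-313,110],177,360)
E
```

```text
[ 483.8826937  -314.29453648   74.        ] [ 483.80758551 -314.28985449   74.        ] 44.699226596447275 177.34930130855247 [ 482.01948399 -314.07111863   46.        ]
t 2.83 pos [ 476.9 -308.4  231.3] yaw 177.09 q [-0.57  0.33 -0.03  1.21  0.   -0.52] F [0.7 0.3 0.6] w 0.998
tool z [-3.e-04  5.e-04 -1.e+00] shift tool mm [ -5.85  -4.4  121.33]
az to do (tool) 0.09
```

```bash
python3 -m crank '[{"x":-0.006,"y":-0.005,"z":0.03,"ax":0,"ay":0,"az":0,"fingers":0.085},{"x":0,"y":0,"z":0.03,"ax":0,"ay":0,"az":0,"fingers":0.085},{"x":0,"y":0,"z":0.03,"ax":0,"ay":0,"az":0,"fingers":0.085},{"x":0,"y":0,"z":0.03,"ax":0,"ay":0,"az":0,"fingers":0.085},{"x":0,"y":0,"z":0.03,"ax":0,"ay":0,"az":0,"fingers":0.085},{"x":0,"y":0,"z":0.02,"ax":0,"ay":0,"az":0,"fingers":0.085},{"x":0,"y":0,"z":0,"ax":0,"ay":0,"az":0,"fingers":0.085},{"x":0,"y":0,"z":0,"ax":0,"ay":0,"az":0,"fingers":0.085}]'; python3 - <<'E'
from h import *
import pickle
go([483,-313.5,49.5],177.2,360)
s=ctrl.read_state();i=cams.capture("wrist");cv2.imwrite("pics/w3.png",i);
go([483,-313.5,49.5],177.2,360)
E
```

```text
time_s: 3.5
tool_pos: [481.9, -313.7, 60.7]
eef_rot: [0.025, 1.0, 0.001, -0.001]
force: [-0.4, -1.0, 0.5]
gripper_width: 0.995
t 3.5 pos [ 481.9 -313.7   60.7] yaw 177.12 q [-0.58  0.47 -0.3   0.81  0.   -0.53] F [-0.4 -1.   0.5] w 0.995
tool z [-0.0024  0.0016 -1.    ] shift tool mm [-1.14  0.24 11.22]
az to do (tool) -0.08
t 3.55 pos [ 483.1 -314.7   62.1] yaw 177.12 q [-0.58  0.47 -0.29  0.81  0.   -0.53] F [-0.2  0.2  0.4] w 0.995
tool z [ 4.e-04 -3.e-04 -1.e+00] shift tool mm [ 0.19  1.2  12.62]
az to do (tool) -0.08
```

View pics/w3.png

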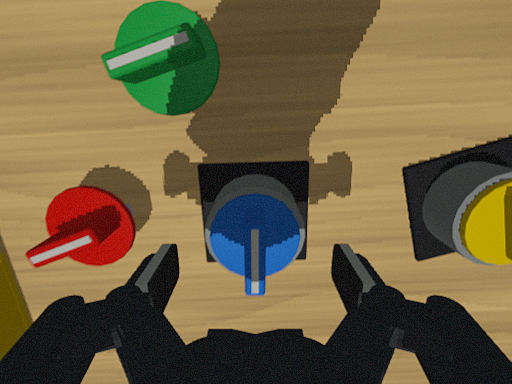

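The bar sits at column 255, midway between the fingertips at about (167,250) and (345,250). Next I go down 12 mm and close.

```bash
python3 -m crank '[{"x":0,"y":0.0005,"z":0.006,"ax":0,"ay":0,"az":0,"fingers":0.085},{"x":0,"y":0,"z":0.006,"ax":0,"ay":0,"az":0,"fingers":0.085},{"x":0,"y":0,"z":0,"ax":0,"ay":0,"az":0,"fingers":0.03},{"x":0,"y":0,"z":0,"ax":0,"ay":0,"az":0,"fingers":0.02},{"x":0,"y":0,"z":0,"ax":0,"ay":0,"az":0,"fingers":0},{"x":0,"y":0,"z":0,"ax":0,"ay":0,"az":0,"fingers":0},{"x":0,"y":0,"z":0,"ax":0,"ay":0,"az":0,"fingers":0},{"x":0,"y":0,"z":0,"ax":0,"ay":0,"az":0,"fingers":0},{"x":0,"y":0,"z":0,"ax":0,"ay":0,"az":0,"fingers":0},{"x":0,"y":0,"z":0,"ax":0,"ay":0,"az":0,"fingers":0}]'; python3 - <<'E'
from h import *
i=cams.capture("wrist");cv2.imwrite("pics/w4.png",i);
go([483,-313.5,49.5],177.2,360)
E
```

```text
time_s: 4.38
tool_pos: [482.8, -314.9, 49.7]
eef_rot: [0.025, 1.0, -0.0, 0.0]
force: [-0.2, -0.1, 2.1]
gripper_width: 0.127
t 4.43 pos [ 482.8 -314.9   49.7] yaw 177.09 q [-0.58  0.48 -0.31  0.78  0.   -0.53] F [-0.4  0.5  2.8] w 0.125
tool z [ 6.e-04 -3.e-04 -1.e+00] shift tool mm [-0.15  1.43  0.18]
az to do (tool) -0.11
```

View pics/w4.png

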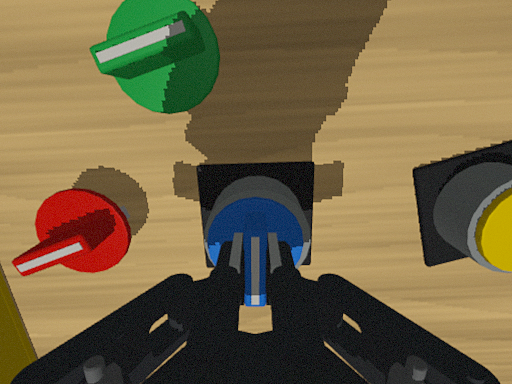

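```bash
python3 -m crank '[{"x":0,"y":0,"z":-0.01,"ax":0,"ay":0,"az":0,"fingers":0},{"x":0,"y":0,"z":-0.01,"ax":0,"ay":0,"az":0,"fingers":0},{"x":0,"y":0,"z":-0.02,"ax":0,"ay":0,"az":0,"fingers":0},{"x":0,"y":0,"z":-0.02,"ax":0,"ay":0,"az":0,"fingers":0},{"x":0,"y":0,"z":-0.02,"ax":0,"ay":0,"az":0,"fingers":0},{"x":0,"y":0,"z":-0.02,"ax":0,"ay":0,"az":0,"fingers":0},{"x":0,"y":0,"z":-0.01,"ax":0,"ay":0,"az":0,"fingers":0},{"x":0,"y":0,"z":0,"ax":0,"ay":0,"az":0,"fingers":0},{"x":0,"y":0,"z":0,"ax":0,"ay":0,"az":0,"fingers":0}]'; python3 - <<'E'
from h import *
i=cams.capture("wrist");cv2.imwrite("pics/w5.png",i);
go([506.3,148.7,160],145.3,360)
E
```

```text
time_s: 5.18
tool_pos: [482.8, -315.0, 159.7]
eef_rot: [0.025, 1.0, -0.0, 0.001]
force: [-0.4, -0.2, -2.2]
gripper_width: 0.128
t 5.23 pos [ 482.1 -314.5  158.7] yaw 177.09 q [-0.58  0.38 -0.15  1.04 -0.   -0.53] F [-0.3 -0.1 -1.6] w 0.13
tool z [-8.e-04  5.e-04 -1.e+00] shift tool mm [ -0.62 463.84  -1.12]
az to do (tool) 31.79
```

View pics/w5.png

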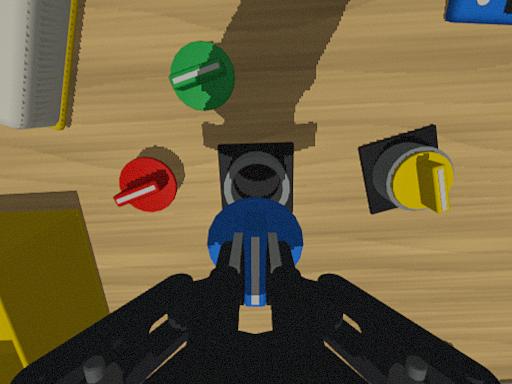

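```bash
python3 -m crank '[{"x":0,"y":0.02,"z":0,"ax":0,"ay":0,"az":0,"fingers":0},{"x":0,"y":0.038,"z":0,"ax":0,"ay":0,"az":0,"fingers":0},{"x":0,"y":0.038,"z":0,"ax":0,"ay":0,"az":0,"fingers":0},{"x":0,"y":0.038,"z":0,"ax":0,"ay":0,"az":0,"fingers":0},{"x":0,"y":0.038,"z":0,"ax":0,"ay":0,"az":0,"fingers":0},{"x":0,"y":0.038,"z":0,"ax":0,"ay":0,"az":0,"fingers":0},{"x":0,"y":0.038,"z":0,"ax":0,"ay":0,"az":0,"fingers":0},{"x":0,"y":0.038,"z":0,"ax":0,"ay":0,"az":0,"fingers":0},{"x":0,"y":0.038,"z":0,"ax":0,"ay":0,"az":0,"fingers":0},{"x":0,"y":0.038,"z":0,"ax":0,"ay":0,"az":0,"fingers":0}]'; python3 -m crank '[{"x":0,"y":0.038,"z":0,"ax":0,"ay":0,"az":0,"fingers":0},{"x":0,"y":0.038,"z":0,"ax":0,"ay":0,"az":0,"fingers":0},{"x":0,"y":0.024,"z":0,"ax":0,"ay":0,"az":6.4,"fingers":0},{"x":0,"y":0,"z":0,"ax":0,"ay":0,"az":6.4,"fingers":0},{"x":0,"y":0,"z":0,"ax":0,"ay":0,"az":6.3,"fingers":0},{"x":0,"y":0,"z":0,"ax":0,"ay":0,"az":6.3,"fingers":0},{"x":0,"y":0,"z":0,"ax":0,"ay":0,"az":6.3,"fingers":0},{"x":0,"y":0,"z":0,"ax":0,"ay":0,"az":0,"fingers":0},{"x":0,"y":0,"z":0,"ax":0,"ay":0,"az":0,"fingers":0}]'; python3 - <<'E'
from h import *
go([506.3,148.7,160],145.3,360)
cv2.imwrite("pics/w6.png",cams.capture("wrist"))
go([506.3,148.7,160],145.3,360)
E
```

```text
time_s: 6.07
tool_pos: [499.4, 48.4, 157.7]
eef_rot: [0.025, 1.0, -0.0, -0.002]
force: [0.8, -1.0, -1.7]
gripper_width: 0.126
time_s: 6.82
tool_pos: [505.0, 146.4, 157.9]
eef_rot: [0.296, 0.955, -0.001, -0.001]
force: [-0.0, 0.1, -1.8]
gripper_width: 0.124
t 6.82 pos [505.  146.4 157.9] yaw 145.55 q [ 0.28  0.31 -0.27  1.   -0.    0.88] F [-0.   0.1 -1.8] w 0.124
tool z [-2.7e-03 -8.0e-04 -1.0e+00] shift tool mm [ 0.25  2.66 -2.08]
az to do (tool) 0.25
t 6.87 pos [505.2 146.4 158.2] yaw 145.54 q [ 0.28  0.31 -0.27  1.   -0.    0.88] F [-0.4 -0.  -1.2] w 0.128
tool z [-2.1e-03 -6.0e-04 -1.0e+00] shift tool mm [ 0.42  2.52 -1.77]
az to do (tool) 0.24
```

View pics/w6.png

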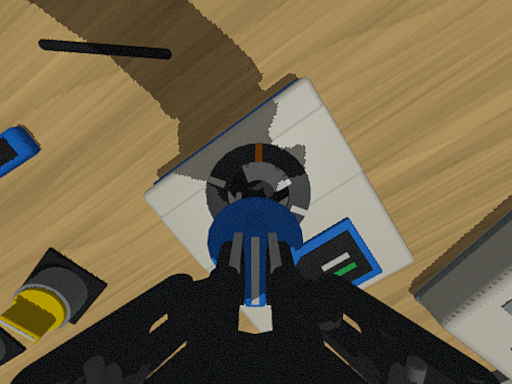

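```bash
python3 - <<'E'
from h import *
crop(cv2.imread("pics/w6.png"),195,130,125,185,4,"pics/c6.png")
s=ctrl.read_state()
M=R.from_quat(s["eef_rot"]).as_matrix()
t=np.linspace(0,2*np.pi,361)
for x0 in(-2,-1,0,1,2):
    P=[proj("wrist",s["tool_pos"]+M@np.array([x0+30*np.cos(a),30*np.sin(a),9.7-6]),s) for a in t];P=np.array(P)
    ends=[proj("wrist",s["tool_pos"]+M@np.array([x0+e,0,9.7-34]),s).round(1) for e in(-23,23)]
    print(x0,P.min(0).round(1),P.max(0).round(1),ends)
s=ctrl.read_state()
for c in((506.3,148.7),(505.5,149.5),(507,148)):
  for r in(43,):
    P=np.array([proj("wrist",[c[0]+r*np.cos(a),c[1]+r*np.sin(a),60],s) for a in t]);print(c,P.min(0).round(1),P.max(0).round(1))
E
```

```text
-2 [207.3 199.5] [304.2 286. ] [array([255.9, 307.8]), array([255.9, 231.6])]
-1 [207.2 197.9] [304.3 284.7] [array([255.9, 306.3]), array([255.9, 229.7])]
0 [207.1 196.2] [304.4 283.4] [array([255.9, 304.8]), array([255.9, 227.9])]
1 [207.  194.6] [304.5 282.1] [array([255.9, 303.3]), array([255.9, 226. ])]
2 [206.9 193. ] [304.6 280.8] [array([255.9, 301.8]), array([255.9, 224.1])]
(506.3, 148.7) [213.2 149.1] [303.4 235. ]
(505.5, 149.5) [213.4 147.8] [303.7 234. ]
(507, 148) [213.1 150.2] [303.2 235.9]
```

View pics/c6.png

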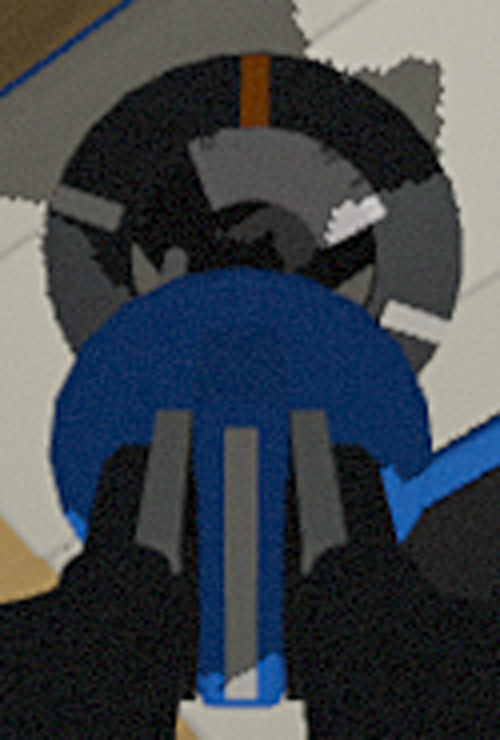

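```bash
python3 -m crank '[{"x":0.0008,"y":0.0026,"z":0,"ax":0,"ay":0,"az":0.2,"fingers":0},{"x":0,"y":0,"z":0.015,"ax":0,"ay":0,"az":0,"fingers":0},{"x":0,"y":0,"z":0.015,"ax":0,"ay":0,"az":0,"fingers":0},{"x":0,"y":0,"z":0.015,"ax":0,"ay":0,"az":0,"fingers":0},{"x":0,"y":0,"z":0.015,"ax":0,"ay":0,"az":0,"fingers":0},{"x":0,"y":0,"z":0.01,"ax":0,"ay":0,"az":0,"fingers":0},{"x":0,"y":0,"z":0,"ax":0,"ay":0,"az":0,"fingers":0},{"x":0,"y":0,"z":0,"ax":0,"ay":0,"az":0,"fingers":0}]'; python3 - <<'E'
from h import *
go([506.3,148.7,81.7],145.3,360)
cv2.imwrite("pics/w7.png",cams.capture("wrist"))
go([506.3,148.7,81.7],145.3,360)
E
```

```text
time_s: 7.53
tool_pos: [506.4, 149.1, 89.0]
eef_rot: [0.299, 0.954, -0.0, -0.001]
force: [-0.6, -0.6, -1.8]
gripper_width: 0.128
t 7.53 pos [506.4 149.1  89. ] yaw 145.22 q [ 0.29  0.37 -0.38  0.83  0.    0.89] F [-0.6 -0.6 -1.8] w 0.128
tool z [-1.2e-03 -3.0e-04 -1.0e+00] shift tool mm [-0.14 -0.41  7.26]
az to do (tool) -0.08
t 7.58 pos [507.1 149.3  89.7] yaw 145.21 q [ 0.29  0.37 -0.38  0.83  0.    0.89] F [ 0.1  0.5 -0.8] w 0.127
tool z [ 3.e-04  1.e-04 -1.e+00] shift tool mm [ 0.33 -0.98  7.96]
az to do (tool) -0.09
```

View pics/w7.png

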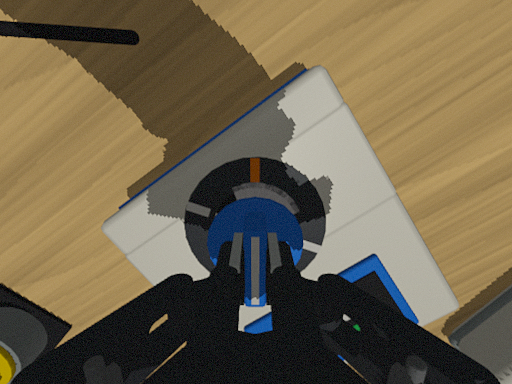

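The orange line at (255,170) is in line with the bar at column 255. The ring runs from column 184 to 327 (centre 255.5), so the cap is centred. I'll lower it until it touches.

```bash
python3 -m crank '[{"x":0,"y":0,"z":0.004,"ax":0,"ay":0,"az":0,"fingers":0},{"x":0,"y":0,"z":0.002,"ax":0,"ay":0,"az":0,"fingers":0},{"x":0,"y":0,"z":0.001,"ax":0,"ay":0,"az":0,"fingers":0},{"x":0,"y":0,"z":0,"ax":0,"ay":0,"az":0,"fingers":0},{"x":0,"y":0,"z":0,"ax":0,"ay":0,"az":0,"fingers":0}]'; python3 -m crank '[{"x":0,"y":0,"z":0.0005,"ax":0,"ay":0,"az":0,"fingers":0},{"x":0,"y":0,"z":0,"ax":0,"ay":0,"az":0,"fingers":0}]'
```

```text
time_s: 8.0
tool_pos: [506.9, 149.2, 82.5]
eef_rot: [0.299, 0.954, 0.0, 0.0]
force: [-0.1, -0.2, -0.9]
gripper_width: 0.123
time_s: 8.17
tool_pos: [506.9, 149.2, 81.9]
eef_rot: [0.299, 0.954, 0.0, 0.0]
force: [-1.0, 0.5, -1.6]
gripper_width: 0.124
```

```bash
python3 -m crank '[{"x":0,"y":0,"z":0.0005,"ax":0,"ay":0,"az":0,"fingers":0},{"x":0,"y":0,"z":0.0005,"ax":0,"ay":0,"az":0,"fingers":0},{"x":0,"y":0,"z":0,"ax":0,"ay":0,"az":0,"fingers":0}]'; python3 -m crank '[{"x":0,"y":0,"z":0.0005,"ax":0,"ay":0,"az":0,"fingers":0},{"x":0,"y":0,"z":0,"ax":0,"ay":0,"az":0,"fingers":0}]'
```

```text
time_s: 8.42
tool_pos: [507.0, 149.3, 81.6]
eef_rot: [0.299, 0.954, 0.0, 0.0]
force: [-0.7, -0.3, 4.3]
gripper_width: 0.127
time_s: 8.58
tool_pos: [506.9, 149.3, 81.6]
eef_rot: [0.299, 0.954, 0.0, 0.0]
force: [-2.4, -1.1, 8.9]
gripper_width: 0.126
```

The cap made contact at TCP z 81.6, which puts its origin 12 mm above the face, so it is resting on the thread. I'll ease off slightly and turn it backward.

```bash
python3 -m crank '[{"x":0,"y":0,"z":-0.0008,"ax":0,"ay":0,"az":0,"fingers":0},{"x":0,"y":0,"z":0,"ax":0,"ay":0,"az":-5,"fingers":0},{"x":0,"y":0,"z":0,"ax":0,"ay":0,"az":-6,"fingers":0},{"x":0,"y":0,"z":0,"ax":0,"ay":0,"az":-6,"fingers":0},{"x":0,"y":0,"z":0,"ax":0,"ay":0,"az":-6,"fingers":0},{"x":0,"y":0,"z":0,"ax":0,"ay":0,"az":-6,"fingers":0},{"x":0,"y":0,"z":0,"ax":0,"ay":0,"az":0,"fingers":0}]'; python3 -m crank '[{"x":0,"y":0,"z":0,"ax":0,"ay":0,"az":-6,"fingers":0},{"x":0,"y":0,"z":0,"ax":0,"ay":0,"az":-6,"fingers":0},{"x":0,"y":0,"z":0,"ax":0,"ay":0,"az":-6,"fingers":0},{"x":0,"y":0,"z":0,"ax":0,"ay":0,"az":-6,"fingers":0},{"x":0,"y":0,"z":0,"ax":0,"ay":0,"az":-6,"fingers":0},{"x":0,"y":0,"z":0,"ax":0,"ay":0,"az":-6,"fingers":0},{"x":0,"y":0,"z":0,"ax":0,"ay":0,"az":-5,"fingers":0},{"x":0,"y":0,"z":0,"ax":0,"ay":0,"az":0,"fingers":0},{"x":0,"y":0,"z":0,"ax":0,"ay":0,"az":0,"fingers":0}]'; python3 - <<'E'
from h import *
cv2.imwrite("pics/w8.png",cams.capture("wrist"))
go([506.7,149,69.7],215.3,360)
E
```

```text
time_s: 9.17
tool_pos: [507.6, 149.4, 81.6]
eef_rot: [0.05, 0.999, 0.0, 0.001]
force: [0.2, -0.6, 2.9]
gripper_width: 0.126
time_s: 9.92
tool_pos: [506.6, 149.2, 80.8]
eef_rot: [-0.3, 0.954, -0.0, -0.0]
force: [0.1, 1.0, -1.1]
gripper_width: 0.127
t 9.97 pos [506.7 149.2  80.9] yaw -145.01 q [ 0.29  0.38 -0.39  0.81  0.   -0.32] F [-0.2 -0.1 -1.2] w 0.127
tool z [-4.e-04 -1.e-04 -1.e+00] shift tool mm [ 0.05 -0.16 11.15]
az to do (tool) -0.31
```

View pics/w8.png

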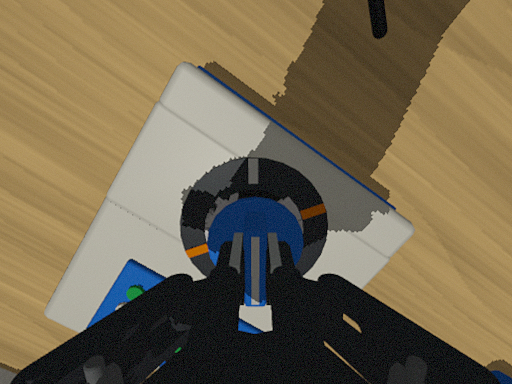

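The bar is now in line with the white line at (253,171), and the wrist force is near zero. Next I lower it into the thread.

```bash
python3 -m crank '[{"x":0,"y":0,"z":0.002,"ax":0,"ay":0,"az":0,"fingers":0},{"x":0,"y":0,"z":0.002,"ax":0,"ay":0,"az":0,"fingers":0},{"x":0,"y":0,"z":0,"ax":0,"ay":0,"az":0,"fingers":0}]'; python3 -m crank '[{"x":0,"y":0,"z":0.003,"ax":0,"ay":0,"az":0,"fingers":0},{"x":0,"y":0,"z":0.003,"ax":0,"ay":0,"az":0,"fingers":0},{"x":0,"y":0,"z":0,"ax":0,"ay":0,"az":0,"fingers":0}]'
```

```text
time_s: 10.22
tool_pos: [506.4, 149.1, 76.5]
eef_rot: [-0.302, 0.953, 0.0, -0.0]
force: [-1.1, 0.3, -1.1]
gripper_width: 0.122
time_s: 10.47
tool_pos: [506.3, 149.1, 70.4]
eef_rot: [-0.302, 0.953, 0.0, -0.001]
force: [-0.5, -0.0, -1.9]
gripper_width: 0.13
```

```bash
python3 -m crank '[{"x":0,"y":0,"z":0.0005,"ax":0,"ay":0,"az":0,"fingers":0},{"x":0,"y":0,"z":0.0005,"ax":0,"ay":0,"az":0,"fingers":0},{"x":0,"y":0,"z":0,"ax":0,"ay":0,"az":0,"fingers":0}]'; python3 -m crank '[{"x":0,"y":0,"z":0.0005,"ax":0,"ay":0,"az":0,"fingers":0},{"x":0,"y":0,"z":0,"ax":0,"ay":0,"az":0,"fingers":0}]'
```

```text
time_s: 10.72
tool_pos: [506.8, 149.2, 70.1]
eef_rot: [-0.302, 0.953, 0.0, -0.0]
force: [-0.2, -0.3, -1.1]
gripper_width: 0.123
time_s: 10.88
tool_pos: [506.9, 149.3, 69.7]
eef_rot: [-0.302, 0.953, -0.0, 0.0]
force: [0.0, -1.0, -1.8]
gripper_width: 0.125
```

```bash
python3 -m crank '[{"x":0,"y":0,"z":0.0005,"ax":0,"ay":0,"az":0,"fingers":0},{"x":0,"y":0,"z":0,"ax":0,"ay":0,"az":0,"fingers":0}]'; python3 -m crank '[{"x":0,"y":0,"z":0.0005,"ax":0,"ay":0,"az":0,"fingers":0},{"x":0,"y":0,"z":0,"ax":0,"ay":0,"az":0,"fingers":0}]'
```

```text
time_s: 11.05
tool_pos: [507.0, 149.2, 69.7]
eef_rot: [-0.302, 0.953, -0.0, 0.0]
force: [-0.3, -0.2, 3.6]
gripper_width: 0.127
time_s: 11.22
tool_pos: [507.0, 149.3, 69.7]
eef_rot: [-0.302, 0.953, -0.0, 0.0]
force: [-3.0, -0.2, 8.1]
gripper_width: 0.13
```

The cap is seated: contact came at 69.7, exactly 12 mm below the rest height. I'll ease off 0.7 mm and turn it clockwise 70°, watching the force and torque halfway.

```bash
python3 -m crank '[{"x":0,"y":0,"z":-0.0007,"ax":0,"ay":0,"az":0,"fingers":0},{"x":0,"y":0,"z":0,"ax":0,"ay":0,"az":5,"fingers":0},{"x":0,"y":0,"z":0,"ax":0,"ay":0,"az":6,"fingers":0},{"x":0,"y":0,"z":0,"ax":0,"ay":0,"az":6,"fingers":0},{"x":0,"y":0,"z":0,"ax":0,"ay":0,"az":6,"fingers":0},{"x":0,"y":0,"z":0,"ax":0,"ay":0,"az":6,"fingers":0},{"x":0,"y":0,"z":0,"ax":0,"ay":0,"az":0,"fingers":0}]'; python3 - <<'E'
from h import *
go([506.7,149,69.7],145.3,360);print(ctrl.read_state()["torque"])
E
```

```text
time_s: 11.8
tool_pos: [507.5, 149.4, 69.7]
eef_rot: [-0.053, 0.999, 0.0, 0.001]
force: [-0.9, -0.9, 2.6]
gripper_width: 0.124
t 11.8 pos [507.5 149.4  69.7] yaw -173.91 q [ 0.29  0.39 -0.41  0.78 -0.    0.18] F [-0.9 -0.9  2.6] w 0.124
tool z [ 1.3e-03  3.0e-04 -1.0e+00] shift tool mm [ 0.79 -0.28 -0.04]
az to do (tool) 40.79
[-0.05142348  0.07881115 -0.06978105]
```

```bash
python3 -m crank '[{"x":0,"y":0,"z":0,"ax":0,"ay":0,"az":6,"fingers":0},{"x":0,"y":0,"z":0,"ax":0,"ay":0,"az":6,"fingers":0},{"x":0,"y":0,"z":0,"ax":0,"ay":0,"az":6,"fingers":0},{"x":0,"y":0,"z":0,"ax":0,"ay":0,"az":6,"fingers":0},{"x":0,"y":0,"z":0,"ax":0,"ay":0,"az":6,"fingers":0},{"x":0,"y":0,"z":0,"ax":0,"ay":0,"az":6,"fingers":0},{"x":0,"y":0,"z":0,"ax":0,"ay":0,"az":5,"fingers":0},{"x":0,"y":0,"z":0,"ax":0,"ay":0,"az":0,"fingers":0},{"x":0,"y":0,"z":0,"ax":0,"ay":0,"az":0,"fingers":0}]'; python3 - <<'E'
from h import *
cv2.imwrite("pics/w9.png",cams.capture("wrist"))
go([506.7,149,69.7],145.3,360);print(ctrl.read_state()["torque"])
E
```

```text
time_s: 12.55
tool_pos: [507.5, 149.3, 69.7]
eef_rot: [0.297, 0.955, 0.0, 0.001]
force: [0.7, 0.1, 3.8]
gripper_width: 0.127
t 12.6 pos [507.4 149.3  69.7] yaw 145.38 q [ 0.29  0.39 -0.41  0.78 -0.    0.89] F [ 1.  -0.6  3. ] w 0.128
tool z [ 1.3e-03  2.0e-04 -1.0e+00] shift tool mm [ 0.42 -0.7  -0.02]
az to do (tool) 0.08
[-0.115258   -0.0868787  -0.00876389]
```

View pics/w9.png

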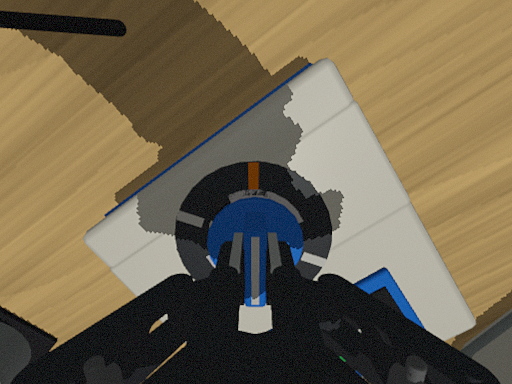

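The bar lies along the orange line at (253,175). I'll open the fingers and lift straight up.

```bash
python3 -m crank '[{"x":0,"y":0,"z":0,"ax":0,"ay":0,"az":0,"fingers":0.02},{"x":0,"y":0,"z":0,"ax":0,"ay":0,"az":0,"fingers":0.05},{"x":0,"y":0,"z":0,"ax":0,"ay":0,"az":0,"fingers":0.05},{"x":0,"y":0,"z":0,"ax":0,"ay":0,"az":0,"fingers":0.05},{"x":0,"y":0,"z":-0.005,"ax":0,"ay":0,"az":0,"fingers":0.05},{"x":0,"y":0,"z":-0.015,"ax":0,"ay":0,"az":0,"fingers":0.05},{"x":0,"y":0,"z":-0.03,"ax":0,"ay":0,"az":0,"fingers":0.05},{"x":0,"y":0,"z":-0.035,"ax":0,"ay":0,"az":0,"fingers":0.05},{"x":0,"y":0,"z":-0.035,"ax":0,"ay":0,"az":0,"fingers":0.05},{"x":0,"y":0,"z":-0.035,"ax":0,"ay":0,"az":0,"fingers":0.05}]';python3 -m crank '[{"x":0,"y":0,"z":0,"ax":0,"ay":0,"az":0,"fingers":0.05},{"x":0,"y":0,"z":0,"ax":0,"ay":0,"az":0,"fingers":0.05}]'; python3 - <<'E'
from h import *
go([506.7,149,230],145.3,360)
i=cams.capture("wrist");cv2.imwrite("pics/w10.png",i)
crop(i,180,120,150,130,5,"pics/c10.png")
i=cams.capture("scene");crop(i,200,100,200,150,4,"pics/c11.png")
E
```

```text
time_s: 13.43
tool_pos: [506.3, 149.1, 226.1]
eef_rot: [0.299, 0.954, -0.0, -0.0]
force: [0.1, 0.2, -0.8]
gripper_width: 0.584
time_s: 13.6
tool_pos: [508.6, 149.8, 227.1]
eef_rot: [0.299, 0.954, 0.002, 0.002]
force: [-0.5, 0.5, -0.8]
gripper_width: 0.588
t 13.6 pos [508.6 149.8 227.1] yaw 145.2 q [ 0.29  0.27 -0.14  1.16  0.    0.89] F [-0.5  0.5 -0.8] w 0.588
tool z [ 0.0057  0.0017 -1.    ] shift tool mm [ 1.09 -1.67 -2.89]
az to do (tool) -0.1
```

View pics/c10.png

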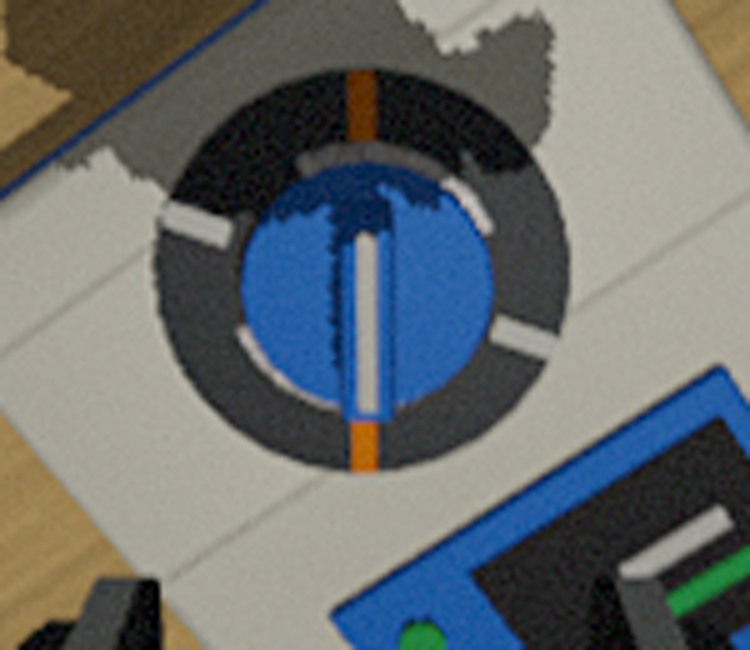

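View pics/c11.png

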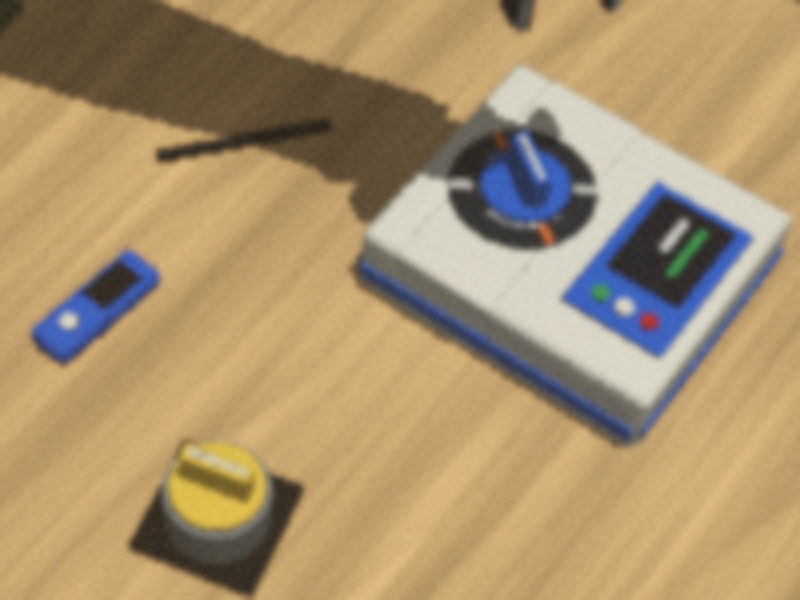

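The cap lies flat and centred in the ring, with its bar along orange. The yellow cap is still in its stand and the gripper is clear, so I'll hand in.

```bash
python3 -m crank '[{"x":0,"y":0,"z":0,"ax":0,"ay":0,"az":0,"fingers":0.05},{"x":0,"y":0,"z":0,"ax":0,"ay":0,"az":0,"fingers":0.05}]'; python3 -c "from plant import ctrl; print(ctrl.sign_off())"
```

```text
time_s: 13.87
tool_pos: [505.7, 148.9, 222.7]
eef_rot: [0.299, 0.954, -0.001, -0.001]
force: [-0.4, -0.4, 0.3]
gripper_width: 0.588
the job is handed in; nothing more can be done
None
```

The blue cap is on the port, closed, with its grip bar along the orange line, and I handed the job in at about 13.9 s. No verdict is reported, so this rests on my own checks.

- **Setting on the thread:** I took the cap from its stand and set it on the port along orange. It made contact with its origin about 12 mm above the face.
- **Drop and close:** I turned it 70° anticlockwise to white and lowered it. It made contact again 12 mm lower, so it had dropped into the thread. I then turned it 70° clockwise back to orange and let go.
- **Final checks:** The last wrist and scene pictures show the cap flat and centred in the ring, with the bar in line with orange to within a degree or two. The yellow cap is still in its stand, and the gripper is well above everything with no contact force.
- **Not exact:** TCP readings varied by 1–2 mm, and by up to about 4 mm in height while the arm settled after the final lift. The camera estimates of the port and cap positions agreed to within about 2 mm. My first move call was refused because it left out some values, and nothing moved.

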